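# Draw the wide punching board out to the stop bar

### The arm

A 6-joint arm with a two-finger parallel gripper is mounted at the origin on the work surface. World frame = base frame: x ahead of the robot, y to its left, z up, the work surface at z = 0. Lengths are in mm, angles in rad, forces in N, time in s.
With the tool pointing down it reaches from about 400 to 925 mm from the base axis. Payload 12.5 kg.
Tool frame: the origin (TCP) lies at the very end of the fingers, on their centre line; the grasp point (between the pads) lies 19 mm behind it; z points along the fingers, y is the line along which they close (so a half turn about z gives the same grasp; the last joint's range is limited). The gripper opens to 95 mm and grips with 3 to 60 N. Pads are 20 mm wide; open, the fingers measure 119 mm over their backs; the gripper's body (75 mm by 180 mm) begins 59 mm behind the grasp point.
Start: joints at [-1.38, 0.491, 1.559, -0, 1.092, -0.106], TCP at [182.811, -597.685, 214.661] pointing down, gripper open.
Joint ranges: [-3.1, 3.1], [-0.84, 2.19], [0.05, 2.79], [-1.13, 4.28], [0.06, 2.93], [-2.69, 2.69]. Speed limits (rad/s): [2.22, 2.22, 2.79, 3.14, 3.14, 3.14].

### API

Orientations are given as [roll, pitch, yaw] about the fixed x, y, z axes, in that order (R = Rz(yaw) Ry(pitch) Rx(roll)).
In Python, from cell import env, read_camera, camera_info gives the robot as it stands (env), with the cameras as plain functions.
- The arm moves only by the tool jog_arm, called after ">>>" in YAML: its name, and indented under it one key for each argument. Schema: {"type":"object","properties":{"motion":{"type":"array","items":{"type":"object","properties":{"xyz":{"type":"array","items":{"type":"number"},"minItems":3,"maxItems":3},"spin":{"type":"number"},"finger_gap":{"type":"number"}},"additionalProperties":false,"required":["finger_gap"]},"minItems":1,"maxItems":5},"only":{"type":"string"},"quiet":{"type":"boolean"},"lines":{"type":"string"}},"required":["motion"],"additionalProperties":false}. motion is a list of rows, 1 to 5 of them, each an object with the fields xyz (a list: dx, dy, dz in shares of 400 mm (1.0 is 400 mm)), spin (a turn about the tool's z in parts of the range, where 1.0 means 4 rad), finger_gap (the opening from 0.0 (shut) to 1.0 (fully open)); a field left out counts as zero (the opening has to be given); each row is the pose to reach, as a shift and turn from the pose commanded when the call began, along the tool's axes at that moment; what a row does not reach only later rows make up. A row lasts 1/12 s, in which the tool goes at most 41.7 mm and 0.125 rad, less where a joint would pass 70% of its speed; a pose out of reach is approached as far as the arm can. The fingers move at their own pace and stop on an object; the grip force is fixed at half the most. Time passes only in rows, so rows that do not move let the fingers close. The tool returns the time, the measured TCP pose, the force, the opening and the grip force at its end. only (a regular expression) keeps the lines of the reply that match it, lines (a string "A,B") keeps lines A to B, and quiet returns only ok. A shift or turn number past 1, either way, is cut back to 1. Input that does not fit is refused with a message, and nothing moves.
- env.state(): the state, without advancing time (a new reading comes with each control period).
- read_camera(name): name is "scene" or "side" or "wrist"; returns (picture, depth): 420x560x3 uint8, red, green, blue; 420x560 float32, mm along the optical axis (not along the pixel's ray), 0 where there is no reading.
- camera_info(name): a dict with "vertical_fov" (degrees; the focal length in pixels is half the picture's height over the tangent of half this angle, whatever the lens; pixels are square), "cx", "cy" (the principal point, pixels), "origin" and "attitude" of the camera in the world. Camera axes: x right, y down, z forward; pixel columns grow to the right and rows downward; lengths in mm; the calibration is good to about 2 mm. The wrist camera is an equidistant fisheye: a pixel r from the principal point sees the ray r / f radians off the axis. A picture is of the moment at which its call begins: read the wrist's pose just before it. camera_info takes no time and is no camera call; for the wrist camera it gives the pose at the moment of the call.
- env.job_done(): hands the job in; it is judged then, once.
The state is a dict: "t": time; "joints": joint angles; "qvel": joint speeds; "tau": joint torques, N m; "eef_pos": TCP position; "tcp_rot": TCP orientation; "ft_force": force on the tool from outside, world axes, zero at the start; "moment": the same for the moment, N m; "opening": opening from 0.0 (shut) to 1.0 (fully open); "grip_force": force on a finger pad.
Only numpy, scipy, OpenCV 4.12 (cv2) and the standard library are available. Lean on these libraries where they do the work, as an engineer would, in place of code of your own. Each camera call takes 0.05 s, during which the arm holds its last target. There are 200 camera calls.

### The job

Two white punching boards lie half under the low plywood riser on the leather bench. Press down on top of the wide one and drag it out towards you until its near edge rests squarely against the dark steel stop bar, lying flat. Leave the narrow board where it is.

Things in the scene. Friction and masses are not known exactly. Their poses are not given: they have to be found in the camera images.
- wide_board: loose flat white plastic slab, 160 mm along x, 130 along y, 12 thick, 0.24 kg, too wide to grasp. Origin: centre of its underside; x away from the robot (near edge at x = -80 mm), z up. At first 70 to 100 mm of its near end shows, the rest is under the riser. Underside smooth (slides easily), top textured (fingertips grip it): 8 to 20 N pressed down on the part that shows is enough to drag it.
- narrow_board: the other board, to be left alone: same material, length and thickness (160 x 90 x 12 mm, 0.165 kg), same axes and origin. The two boards lie side by side in the riser's two bays, either one on the left.
- riser: fixed low shelf, 220 mm along x, 430 along y, top at 47 mm, plank underside at 32; origin: centre of its footprint, x away from the robot, front edge at x = -110 mm. Legs at y = 0 and +-207 mm make two bays. Spools and a jar, up to 110 mm above the bench, stand on its rear half. A small spool (22 mm wide, 30 high) stands on the bench between the boards' paths, 80 to 110 mm before the front edge.
- stop_bar: fixed dark steel bar, 16 mm along x, 460 along y, 14 high, on the bench between robot and riser, parallel to the riser and centred on it. Origin: centre of its underside; x away from the robot, so the face that the board meets is at x = +8 mm. The face is 195 to 235 mm from the riser's front edge.

How it is judged:
By the outcome, as a careful person would: the job done as asked, in the order asked, and still so for the second after the job is handed in, with the robot touching nothing.
It also fails if it takes over 32 s, if anything falls off the work surface, if the arm or the gripper's body presses on something with over 40 N, if the wrist force passes 120 N, or if a joint passes its speed limit or range.

## Working session

There is one attempt and no reset: what is moved stays moved. The work goes in short steps, Python scripts to look and compute and a tool call to move; the robot and the scene stay as the last step left them, time stands still between calls to the robot, and variables do not carry over. Pictures are saved under pics/ and viewed, at most 10 in all, crops included, and the job is handed in when it is done.

```bash
ls; mkdir -p pics; python3 - <<'E'
from cell import env, read_camera, camera_info
import cv2,numpy as np
s=env.state();print({k:np.round(s[k],3).tolist() for k in('t','eef_pos','tcp_rot','ft_force','opening')})
ims=[]
for n in('scene','side'):
    i=camera_info(n);print(n,i)
    p,d=read_camera(n);np.savez('pics/%s0.npz'%n,p=p,d=d)
    cv2.imwrite('pics/%s0.png'%n,p[:,:,::-1])
E
```

```text
cell.py
pics
{'t': 0.0, 'eef_pos': [182.721, -597.42, 214.067], 'tcp_rot': [-3.14, -0.0, 0.297], 'ft_force': [1.116, 0.13, 0.132], 'opening': 1.002}
scene {'vertical_fov': 42.530513692307885, 'cx': 268.74705153934747, 'cy': 215.77305560781843, 'origin': array([1067.40764285,  278.26373476,  800.89968492]), 'attitude': array([-2.53264934,  0.01046382,  2.03588663])}
side {'vertical_fov': 54.46181546866869, 'cx': 281.4088130224782, 'cy': 212.7811319028156, 'origin': array([ 219.66147972, -351.68236001,  387.04602188]), 'attitude': array([-2.14280387,  0.00279224, -0.79453317])}
```

View pics/scene0.png

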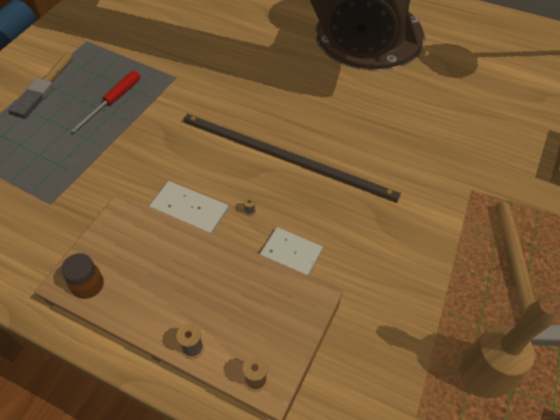

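View pics/side0.png

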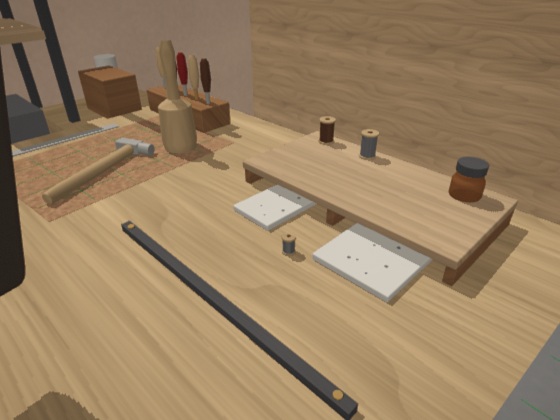

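The scene view shows the wide board at about (190,206), the narrow one at (292,250), the small spool at (249,207), and the bar from (185,120) to (398,197). In the side view the wide board is on the right at about (370,260), the narrow one at (273,206), and the spool at (288,243). Next I'll measure them.

```bash
cat > h.py <<'E'
import numpy as np,cv2
from scipy.spatial.transform import Rotation as R
def rays(i,uv,H=420):
    f=H/2/np.tan(np.radians(i['vertical_fov'])/2);uv=np.atleast_2d(uv).astype(float)
    d=np.c_[(uv[:,0]-i['cx'])/f,(uv[:,1]-i['cy'])/f,np.ones(len(uv))]
    return d@R.from_euler('xyz',i['attitude']).as_matrix().T
def plane(i,uv,z):
    d=rays(i,uv);o=np.array(i['origin']);return o+d*((z-o[2])/d[:,2])[:,None]
def depthpts(i,uv,dep):
    u=np.round(np.atleast_2d(uv)).astype(int);return np.array(i['origin'])+rays(i,u)*dep[u[:,1],u[:,0]][:,None]
def tri(i,a,j,b):
    da,db=rays(i,a),rays(j,b);out=[]
    for x,y in zip(da,db):
        st=np.linalg.lstsq(np.c_[x,-y],np.array(j['origin'])-i['origin'],rcond=None)[0]
        p,q=i['origin']+st[0]*x,j['origin']+st[1]*y;out.append([*(p+q)/2,np.linalg.norm(p-q)])
    return np.array(out)
def blobs(m,amin):
    n,l,s,c=cv2.connectedComponentsWithStats(m.astype(np.uint8))
    return [(l==k) for k in range(1,n) if s[k,4]>amin]
def white(p):
    h=cv2.cvtColor(p,cv2.COLOR_RGB2HSV);return (h[...,1]<45)&(h[...,2]>150)
def dark(p):
    h=cv2.cvtColor(p,cv2.COLOR_RGB2HSV);return (h[...,2]<75)
E
python3 - <<'E'
from cell import env, read_camera, camera_info
from h import *
np.set_printoptions(precision=1,suppress=True)
for n,roi in(('scene',(140,100,420,290)),('side',(110,170,450,415))):
    z=np.load('pics/%s0.npz'%n);p,d=z['p'],z['d'];i=camera_info(n)
    k=np.zeros(p.shape[:2],bool);k[roi[1]:roi[3],roi[0]:roi[2]]=1
    for nm,m in(('white',white(p)&k),('dark',dark(p)&k)):
        for b in blobs(m,700):
            v,u=np.nonzero(b);r=cv2.minAreaRect(np.c_[u,v].astype(np.float32))
            hull=cv2.convexHull(np.c_[u,v]).astype(np.float32)
            q=cv2.approxPolyN(hull,4)[0] if hasattr(cv2,'approxPolyN') else cv2.boxPoints(r)
            uv=np.c_[u,v];P=depthpts(i,uv,d);P=P[d[v,u]>0]
            print(n,nm,len(u),'z pct',np.percentile(P[:,2],[5,50,95]));print(np.c_[q.reshape(-1,2),plane(i,q.reshape(-1,2),12 if nm=='white' else 14)])
E
```

```text
scene white 1837 z pct [ 9.9 12.2 14.5]
[[ 210.1  231.4  654.4  -53.    12. ]
 [ 150.2  205.1  653.4 -179.3   12. ]
 [ 168.   181.4  592.6 -180.1   12. ]
 [ 227.3  205.6  592.4  -53.2   12. ]]
scene white 1477 z pct [ 9.9 12.2 14.4]
[[307.1 273.6 655.7 133.6  12. ]
 [260.6 253.3 655.   46.5  12. ]
 [276.6 227.7 596.1  47.9  12. ]
 [321.8 247.1 597.6 134.9  12. ]]
scene dark 1957 z pct [ 3.5 12.9 16. ]
[[ 395.5  202.   452.4  216.4   14. ]
 [ 181.1  120.9  449.3 -240.3   14. ]
 [ 187.9  114.1  426.8 -238.1   14. ]
 [ 399.8  193.4  430.4  217.    14. ]]
side white 1456 z pct [10.9 12.4 13.5]
[[266.3 226.4 588.6  46.3  12. ]
 [231.5 205.5 590.5 136.1  12. ]
 [268.5 187.9 679.3 135.   12. ]
 [316.4 199.4 709.9  43.3  12. ]]
side white 3604 z pct [10.9 12.2 13.3]
[[ 387.1  297.8  585.5 -180.9   12. ]
 [ 310.9  253.9  585.2  -51.9   12. ]
 [ 348.5  227.4  678.7  -50.5   12. ]
 [ 421.3  265.7  673.9 -180.8   12. ]]
side dark 1479 z pct [ 2.7  8.3 13.6]
[[ 338.9  414.   417.2 -233.3   14. ]
 [ 123.2  230.6  420.2  198.1   14. ]
 [ 121.7  224.8  426.5  215.1   14. ]
 [ 369.7  414.   437.8 -254.4   14. ]]
```

```bash
python3 - <<'E'
from cell import env, read_camera, camera_info
from h import *
np.set_printoptions(precision=1,suppress=True)
I={n:camera_info(n) for n in('scene','side')}
Z={n:np.load('pics/%s0.npz'%n) for n in I}
# board near corners triangulated (scene top edge; side includes front face)
print('tri corners',tri(I['scene'],[[260.6,253.3],[168,181.4],[227.3,205.6]][1:],I['side'],[[387.1,297.8],[310.9,253.9]]))
# bar: point cloud from depth + edges
for n,roi,zz in(('scene',(175,105,410,210),14),('side',(110,215,365,419),14)):
    p,d=Z[n]['p'],Z[n]['d'];m=np.zeros(d.shape,bool);m[roi[1]:roi[3],roi[0]:roi[2]]=1;m&=dark(p)
    b=max(blobs(m,300),key=np.sum);v,u=np.nonzero(b)
    P=depthpts(I[n],np.c_[u,v],d)
    us=np.arange(u.min()+15,u.max()-15);
    for nm,f,zs in(('up',np.min,(14,0)),('low',np.max,(14,0))):
        e=np.array([[x,f(v[u==x])+(-.5 if nm=='up' else .5)] for x in us])
        for z in zs:
            W=plane(I[n],e,z);c=np.polyfit(W[:,1],W[:,0],1);W=W[abs(np.polyval(c,W[:,1])-W[:,0])<2];c=np.polyfit(W[:,1],W[:,0],1)
            print(n,'bar',nm,'z',z,'x at y=0,-116',np.polyval(c,[0,-116]),'slope',round(c[0],4),'y',W[:,1].min(),W[:,1].max())
    top=P[(P[:,2]>10)&(P[:,2]<18)];print('top depth z',np.median(top[:,2]),'x',np.percentile(top[:,0],[3,97]))
# whole cloud side: spool and riser front edge
for n in I:
    d=Z[n]['d'];v,u=np.nonzero(d>0);P=depthpts(I[n],np.c_[u,v],d)
    s=P[(abs(P[:,1])<45)&(P[:,0]>500)&(P[:,0]<625)&(P[:,2]>20)&(P[:,2]<45)]
    print(n,'spool',len(s),np.percentile(s,[5,50,95],axis=0))
    r=P[(abs(P[:,1]+0)<240)&(P[:,0]>630)&(P[:,0]<950)&(P[:,2]>42)&(P[:,2]<52)]
    print(n,'riser top z',np.median(r[:,2]),'front x',[np.percentile(r[abs(r[:,1]-y)<25,0],1) for y in(-150,0,150)],'y',np.percentile(r[:,1],[.5,99.5]))
# board near edge line
for n,roi in(('scene',(140,170,235,240)),('side',(305,215,435,300))):
    p=Z[n]['p'];m=np.zeros(p.shape[:2],bool);m[roi[1]:roi[3],roi[0]:roi[2]]=1;m&=white(p)
    b=max(blobs(m,300),key=np.sum);v,u=np.nonzero(b);W=plane(I[n],np.c_[u,v],12)
    E=[];F=[]
    for y in np.arange(-172,-60,4): E.append([y,W[abs(W[:,1]-y)<2,0].min()])
    for x in np.arange(602,645,4): t=W[abs(W[:,0]-x)<2,1];F.append([x,t.min(),t.max()])
    E,F=np.array(E),np.array(F);print(n,'near edge',np.polyfit(E[:,0],E[:,1],1),np.polyval(np.polyfit(E[:,0],E[:,1],1),-116),'sides',np.polyfit(F[:,0],F[:,1:],1)[0].round(3),F[:,1:].mean(0))
E
```

```text
tri corners [[ 589.9 -180.5    8.6    3.2]
 [ 589.2  -52.1    9.5    5.4]]
scene bar up z 14 x at y=0,-116 [429.1 428.5] slope 0.0052 y -211.07925820575656 182.50799146775176
scene bar up z 0 x at y=0,-116 [417.8 417.2] slope 0.0052 y -219.7853258694742 180.80436846249057
scene bar low z 14 x at y=0,-116 [450.6 449.8] slope 0.0068 y -198.08206356408783 190.366112836917
scene bar low z 0 x at y=0,-116 [439.7 438.9] slope 0.0068 y -206.55689371625255 188.80229634229016
top depth z 13.841991312158825 x [429.3 443.6]
side bar up z 14 x at y=0,-116 [425.4 424.7] slope 0.0062 y -229.37425642864852 165.55613695622867
side bar up z 0 x at y=0,-116 [433.  432.3] slope 0.0062 y -224.7841700861831 184.9675192864015
side bar low z 14 x at y=0,-116 [419.  418.2] slope 0.0071 y -234.36454754546315 153.82911919011912
side bar low z 0 x at y=0,-116 [426.4 425.6] slope 0.0071 y -229.96174124764872 172.80039965860703
top depth z 12.202800031771517 x [423.5 431.4]
scene spool 116 [[570.1 -24.3  22. ]
 [580.2 -14.9  30. ]
 [587.2  -6.9  32.3]]
scene riser top z 47.2034208019694 front x [np.float64(676.1019201335075), np.float64(677.0448176514022), np.float64(678.0356614157233)] y [-226.1  199.2]
side spool 156 [[567.4 -23.8  21.5]
 [574.2 -16.8  29.8]
 [584.8  -6.2  31.3]]
side riser top z 47.33430771949614 front x [np.float64(672.0255126572729), np.float64(672.9688743962932), np.float64(673.9394337091788)] y [-226.7  198.1]
scene near edge [ -0.  592.6] 593.1221404277231 sides [-0. -0.] [-178.8  -53.5]
side near edge [ -0.  585.3] 585.8490142946949 sides [-0. -0.] [-180.4  -52.2]
```

The rows are not in the units I measure in: shifts go in shares of 400 mm and turns go in shares of 4 rad. I convert before sending: 170 mm / 400 = 0.425, 102 mm / 400 = 0.255, 0.303 rad / 4 = 0.0758.

>>> jog_arm:
  motion:
    - {"xyz":[0.085,-0.05,0.0125],"spin":0.015,"finger_gap":1}
    - {"xyz":[0.17,-0.1,0.025],"spin":0.03,"finger_gap":1}
    - {"xyz":[0.255,-0.15,0.0375],"spin":0.045,"finger_gap":1}
    - {"xyz":[0.34,-0.2,0.05],"spin":0.06,"finger_gap":1}
    - {"xyz":[0.425,-0.25,0.0625],"spin":0.0758,"finger_gap":1}

```text
t: 0.52
eef_pos: [316.9, -450.7, 189.2]
tcp_rot: [-3.141, 0.0, -0.01]
ft_force: [0.3, -0.5, 0.0]
opening: 1.003
grip_force: 0.0
```

```bash
python3 - <<'E'
from cell import env, read_camera, camera_info
s=env.state();print(s['t'],s['eef_pos'],s['tcp_rot'],s['joints'])
E
```

```text
0.5167 [ 316.88618331 -450.73417223  189.23102778] [-3.14126120e+00  2.17796303e-04 -9.59829883e-03] [-1.07790671e+00  4.14922205e-01  1.77177133e+00 -3.82655808e-05
  9.55294495e-01  5.02510052e-01]
```

To row units: -140 mm / 400 = -0.35, 135 mm / 400 = 0.3375.

>>> jog_arm:
  motion:
    - {"xyz":[0.0675,-0.07,0.0125],"finger_gap":1}
    - {"xyz":[0.135,-0.14,0.025],"finger_gap":1}
    - {"xyz":[0.2025,-0.21,0.0375],"finger_gap":1}
    - {"xyz":[0.27,-0.28,0.05],"finger_gap":1}
    - {"xyz":[0.3375,-0.35,0.0625],"finger_gap":1}

```text
t: 0.93
eef_pos: [453.0, -311.5, 164.3]
tcp_rot: [-3.141, 0.0, -0.006]
ft_force: [1.1, -0.2, 1.0]
opening: 0.999
grip_force: 0.0
```

>>> jog_arm:
  motion:
    - {"xyz":[0.0675,-0.07,0.0125],"finger_gap":0.8}
    - {"xyz":[0.135,-0.14,0.025],"finger_gap":0.8}
    - {"xyz":[0.2025,-0.21,0.0375],"finger_gap":0.8}
    - {"xyz":[0.27,-0.28,0.05],"finger_gap":0.8}
    - {"xyz":[0.3375,-0.35,0.0625],"finger_gap":0.8}

```text
t: 1.35
eef_pos: [588.9, -172.3, 139.1]
tcp_rot: [-3.141, 0.001, -0.006]
ft_force: [1.0, -0.3, 0.5]
opening: 0.804
grip_force: 0.0
```

>>> jog_arm:
  motion:
    - {"xyz":[0.0575,-0.0675,0.025],"finger_gap":0.8}
    - {"xyz":[0.115,-0.135,0.05],"finger_gap":0.8}
    - {"xyz":[0.115,-0.135,0.05],"finger_gap":0.8}
    - {"xyz":[0.115,-0.135,0.05],"finger_gap":0.8}

```text
t: 1.68
eef_pos: [634.5, -118.6, 118.4]
tcp_rot: [-3.141, 0.002, -0.003]
ft_force: [-0.6, -0.2, -0.5]
opening: 0.798
grip_force: 0.0
```

```bash
python3 - <<'E'
from cell import env, read_camera, camera_info
import cv2,numpy as np
s=env.state();print({k:np.round(s[k],3).tolist() for k in('t','eef_pos','tcp_rot','ft_force','opening')})
print(camera_info('wrist'))
p,d=read_camera('wrist');cv2.imwrite('pics/w1.png',p[:,:,::-1]);np.savez('pics/w1.npz',p=p,d=d)
E
```

```text
{'t': 1.683, 'eef_pos': [634.464, -118.592, 118.375], 'tcp_rot': [-3.141, 0.002, -0.003], 'ft_force': [-0.581, -0.184, -0.52], 'opening': 0.798}
{'vertical_fov': 65.70646984690485, 'cx': 277.6778300186714, 'cy': 207.3202248036054, 'origin': array([ 703.93881879, -118.14902935,  288.51000528]), 'attitude': array([ 2.89122178e+00, -4.29756735e-04, -1.57345417e+00])}
```

View pics/w1.png

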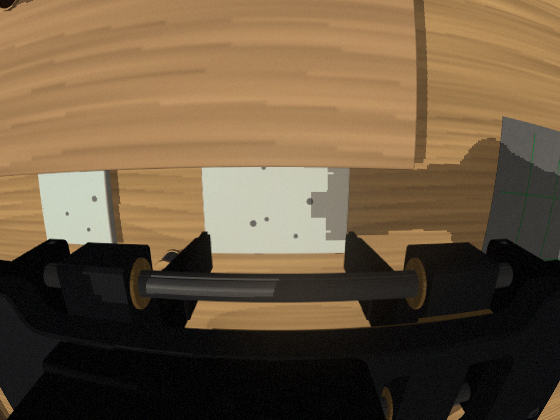

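The wrist view shows the board spanning columns 203–350, centred between the fingers, with its near edge at row 254. That puts the edge at x≈589, which matches the other views. I'll descend now.

>>> jog_arm:
  motion:
    - {"xyz":[0,0,0.0875],"finger_gap":0.8}
    - {"xyz":[0,0,0.175],"finger_gap":0.8}
    - {"xyz":[0,0,0.23],"finger_gap":0.8}
    - {"xyz":[0,0,0.245],"finger_gap":0.8}
    - {"xyz":[0,0,0.245],"finger_gap":0.8}

```text
t: 2.15
eef_pos: [633.1, -121.3, 20.6]
tcp_rot: [-3.141, 0.002, -0.008]
ft_force: [-0.1, -0.3, 0.2]
opening: 0.803
grip_force: 0.0
```

>>> jog_arm:
  motion:
    - {"xyz":[0,0,0.01],"finger_gap":0.8}
    - {"xyz":[0,0,0.0175],"finger_gap":0.8}
    - {"xyz":[0,0,0.0225],"finger_gap":0.8}
    - {"xyz":[0,0,0.0225],"finger_gap":0.8}

```text
t: 2.48
eef_pos: [634.4, -120.5, 13.3]
tcp_rot: [3.141, -0.001, -0.006]
ft_force: [0.3, 0.9, 0.5]
opening: 0.802
grip_force: 0.0
```

To row units: -3 mm / 400 = -0.0075, 2 mm / 400 = 0.005.

>>> jog_arm:
  motion:
    - {"xyz":[0,-0.0075,0.0025],"finger_gap":0.8}
    - {"xyz":[0,-0.0075,0.005],"finger_gap":0.8}
    - {"xyz":[0,-0.0075,0.005],"finger_gap":0.8}

```text
t: 2.73
eef_pos: [635.0, -117.2, 12.3]
tcp_rot: [3.141, -0.002, -0.006]
ft_force: [-1.7, 0.6, 11.7]
opening: 0.801
grip_force: 5.8
```

>>> jog_arm:
  motion:
    - {"xyz":[0,0,0.0013],"finger_gap":0.8}
    - {"xyz":[0,0,0.0025],"finger_gap":0.8}
    - {"xyz":[0,0,0.0025],"finger_gap":0.8}

```text
t: 2.98
eef_pos: [635.2, -117.2, 12.3]
tcp_rot: [3.141, -0.003, -0.006]
ft_force: [-3.3, 1.1, 20.8]
opening: 0.802
grip_force: 10.0
```

To row units: -28 mm / 400 = -0.07, -24 mm / 400 = -0.06.

>>> jog_arm:
  motion:
    - {"xyz":[-0.01,0,-0.0013],"finger_gap":0.8}
    - {"xyz":[-0.025,0,-0.0013],"finger_gap":0.8}
    - {"xyz":[-0.045,0,-0.0013],"finger_gap":0.8}
    - {"xyz":[-0.06,0,-0.0013],"finger_gap":0.8}
    - {"xyz":[-0.07,0,-0.0013],"finger_gap":0.8}

```text
t: 3.4
eef_pos: [607.8, -117.3, 12.3]
tcp_rot: [3.14, -0.005, -0.006]
ft_force: [1.9, -0.9, 11.5]
opening: 0.801
grip_force: 6.1
```

```bash
python3 - <<'E'
from cell import env, read_camera, camera_info
import cv2,numpy as np
p,d=read_camera('side');cv2.imwrite('pics/s1.png',p[:,:,::-1]);np.savez('pics/s1.npz',p=p,d=d)
E
```

```text
(no output)
```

View pics/s1.png

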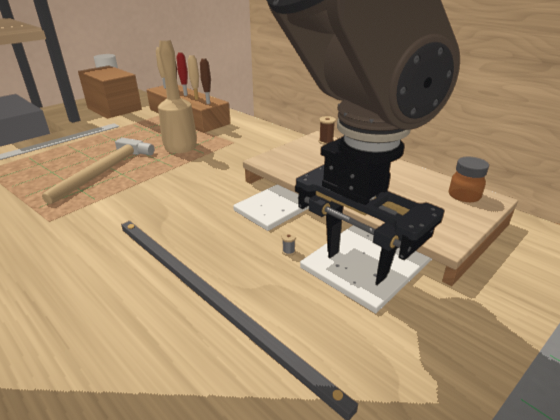

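The board is following the fingers: its near corner moved from about (387,298) to (377,305), and the fingers are inside the board. I'll keep dragging.

To row units: -42 mm / 400 = -0.105, -34 mm / 400 = -0.085.

>>> jog_arm:
  motion:
    - {"xyz":[-0.015,0,0.0005],"finger_gap":0.8}
    - {"xyz":[-0.035,0,0.0005],"finger_gap":0.8}
    - {"xyz":[-0.06,0,0.0005],"finger_gap":0.8}
    - {"xyz":[-0.085,0,0.0005],"finger_gap":0.8}
    - {"xyz":[-0.105,0,0.0005],"finger_gap":0.8}

```text
t: 3.87
eef_pos: [566.1, -117.2, 12.3]
tcp_rot: [3.14, -0.006, -0.006]
ft_force: [2.1, -0.8, 16.3]
opening: 0.801
grip_force: 7.9
```

>>> jog_arm:
  motion:
    - {"xyz":[-0.025,0,0],"finger_gap":0.8}
    - {"xyz":[-0.05,0,0],"finger_gap":0.8}
    - {"xyz":[-0.075,0,0],"finger_gap":0.8}
    - {"xyz":[-0.1,0,0],"finger_gap":0.8}
    - {"xyz":[-0.1125,0,0],"finger_gap":0.8}

```text
t: 4.28
eef_pos: [520.9, -117.1, 12.3]
tcp_rot: [3.14, -0.006, -0.007]
ft_force: [3.9, 0.8, 18.1]
opening: 0.798
grip_force: 9.0Traceback (most recent call last):
```

```bash
cat > m.py <<'E'
from cell import env, read_camera, camera_info
from h import *
import sys
np.set_printoptions(precision=4,suppress=True)
tag=sys.argv[1]
for n in('side','scene'):
    i=camera_info(n);p,d=read_camera(n);cv2.imwrite('pics/%s%s.png'%(n,tag),p[:,:,::-1])
    v,u=np.nonzero(white(p)|(cv2.cvtColor(p,cv2.COLOR_RGB2HSV)[...,1]<45)&(p[...,1]>110))
    W=plane(i,np.c_[u,v],12);k=(W[:,1]>-190)&(W[:,1]<-40)&(W[:,0]>420)&(W[:,0]<700);W=W[k]
    E=[]
    for y in np.arange(-172,-60,3):
        t=W[abs(W[:,1]-y)<1.5,0]
        if len(t): E.append([y,t.min(),t.max()])
    E=np.array(E)
    for c in(1,2):
        g=np.ones(len(E),bool)
        for _ in range(4):
            q=np.polyfit(E[g,0],E[g,c],1);g=abs(np.polyval(q,E[:,0])-E[:,c])<2.5
        print(n,'near' if c==1 else 'far','slope',q[0].round(4),'x@-116',np.polyval(q,-116).round(1),g.sum(),'of',len(g))
    print('y',np.percentile(W[:,1],[1,99]))
E
python3 m.py 2
```

```text
  File "m.py", line 18, in <module>
    q=np.polyfit(E[g,0],E[g,c],1);g=abs(np.polyval(q,E[:,0])-E[:,c])<2.5
    raise TypeError("expected non-empty vector for x")
TypeError: expected non-empty vector for x
```

To row units: -22 mm / 400 = -0.055, -20 mm / 400 = -0.05.

>>> jog_arm:
  motion:
    - {"xyz":[-0.0175,0,0],"finger_gap":0.8}
    - {"xyz":[-0.035,0,0],"finger_gap":0.8}
    - {"xyz":[-0.05,0,0],"finger_gap":0.8}
    - {"xyz":[-0.055,0,0],"finger_gap":0.8}
    - {"xyz":[-0.055,0,0],"finger_gap":0.8}

```text
t: 4.75
eef_pos: [499.1, -117.0, 12.2]
tcp_rot: [3.14, -0.006, -0.007]
ft_force: [-0.0, -2.0, 24.4]
opening: 0.798
grip_force: 11.9
```

```bash
python3 - <<'E'
from cell import env, read_camera, camera_info
import cv2
a=read_camera('side')[0];b=read_camera('scene')[0]
cv2.imwrite('pics/both3.png',cv2.hconcat([cv2.resize(a[200:420,100:500],(800,440))[:, :400],cv2.resize(b[80:300,120:420],(600,440))[:, :400]])[:,:,::-1])
cv2.imwrite('pics/b3.png',cv2.vconcat([cv2.resize(a[210:419,240:500],(373,300)),cv2.resize(b[100:250,130:317],(373,300))])[:,:,::-1])
E
```

```text
(no output)
```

View pics/b3.png

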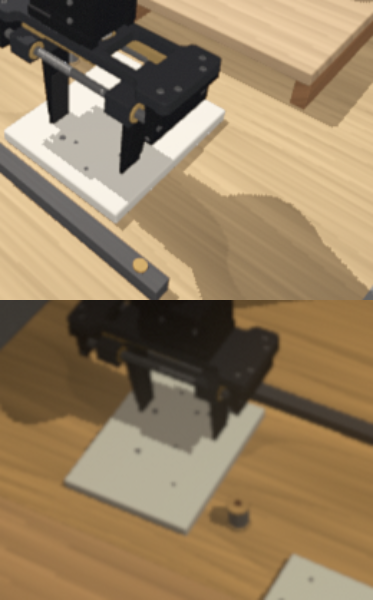

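The board is about 10 mm short of the bar and parallel to it, and it has passed the spool. I'll creep it the rest of the way.

To row units: -6 mm / 400 = -0.015, -4 mm / 400 = -0.01.

>>> jog_arm:
  motion:
    - {"xyz":[-0.005,0,-0.0013],"finger_gap":0.8}
    - {"xyz":[-0.01,0,-0.0013],"finger_gap":0.8}
    - {"xyz":[-0.015,0,-0.0013],"finger_gap":0.8}
    - {"xyz":[-0.015,0,-0.0013],"finger_gap":0.8}

```text
t: 5.18
eef_pos: [493.0, -116.9, 12.2]
tcp_rot: [3.14, -0.005, -0.006]
ft_force: [1.1, -0.4, 17.1]
opening: 0.802
grip_force: 8.7
```

>>> jog_arm:
  motion:
    - {"xyz":[-0.0025,0,0],"finger_gap":0.8}
    - {"xyz":[-0.005,0,0],"finger_gap":0.8}
    - {"xyz":[-0.0075,0,0],"finger_gap":0.8}
    - {"xyz":[-0.0075,0,0],"finger_gap":0.8}

```text
t: 5.52
eef_pos: [490.3, -116.9, 12.2]
tcp_rot: [3.14, -0.006, -0.006]
ft_force: [1.8, 0.1, 18.0]
opening: 0.801
grip_force: 8.6
```

To row units: -2 mm / 400 = -0.005, -1 mm / 400 = -0.0025.

>>> jog_arm:
  motion:
    - {"xyz":[-0.0025,0,0],"finger_gap":0.8}
    - {"xyz":[-0.005,0,0],"finger_gap":0.8}
    - {"xyz":[-0.005,0,0],"finger_gap":0.8}

```text
t: 5.77
eef_pos: [488.3, -116.9, 12.3]
tcp_rot: [3.14, -0.006, -0.006]
ft_force: [2.6, -0.7, 17.3]
opening: 0.801
grip_force: 8.6
```

>>> jog_arm:
  motion:
    - {"xyz":[-0.0025,0,0],"finger_gap":0.8}
    - {"xyz":[-0.005,0,0],"finger_gap":0.8}
    - {"xyz":[-0.005,0,0],"finger_gap":0.8}

```text
t: 6.02
eef_pos: [487.1, -117.1, 12.3]
tcp_rot: [3.139, -0.007, -0.007]
ft_force: [4.4, -0.8, 15.7]
opening: 0.802
grip_force: 7.5
```

To row units: -2 mm / 400 = -0.005, -1 mm / 400 = -0.0025.

>>> jog_arm:
  motion:
    - {"xyz":[-0.0025,0,0],"finger_gap":0.8}
    - {"xyz":[-0.005,0,0],"finger_gap":0.8}
    - {"xyz":[-0.005,0,0],"finger_gap":0.8}
    - {"xyz":[-0.005,0,0],"finger_gap":0.8}

```text
t: 6.35
eef_pos: [486.1, -117.5, 12.4]
tcp_rot: [3.138, -0.009, -0.007]
ft_force: [8.9, -1.7, 11.6]
opening: 0.802
grip_force: 6.0
```

```bash
python3 - <<'E'
from cell import env, read_camera, camera_info
import cv2
a=read_camera('side')[0];b=read_camera('scene')[0]
cv2.imwrite('pics/b4.png',cv2.vconcat([cv2.resize(a[260:420,220:380],(600,600))[:300*2:1][:300], cv2.resize(a[260:420,220:380],(600,600))[300:]])[:,:,::-1])
E
```

```text
(no output)
```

View pics/b4.png

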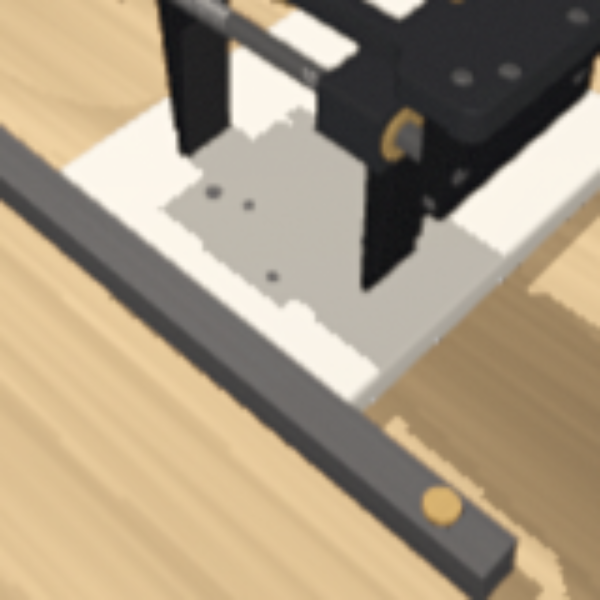

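The near edge sits against the bar along its whole length, from (65,175) to (355,400) in the crop, and Fx has risen to 9 N. I'll lift straight up and check.

To row units: -70 mm / 400 = -0.175, -35 mm / 400 = -0.0875.

>>> jog_arm:
  motion:
    - {"xyz":[0,0,-0.0025],"finger_gap":0.8}
    - {"xyz":[0,0,-0.0075],"finger_gap":0.8}
    - {"xyz":[0,0,-0.025],"finger_gap":0.8}
    - {"xyz":[0,0,-0.0875],"finger_gap":0.8}
    - {"xyz":[0,0,-0.175],"finger_gap":0.8}

```text
t: 6.87
eef_pos: [480.7, -115.7, 79.7]
tcp_rot: [-3.14, 0.005, -0.006]
ft_force: [1.0, -0.1, -0.5]
opening: 0.8
grip_force: 0.0
```

>>> jog_arm:
  motion:
    - {"xyz":[0.075,0.05,-0.05],"finger_gap":0.8}
    - {"xyz":[0.1375,0.1125,-0.1],"finger_gap":0.8}
    - {"xyz":[0.1375,0.2125,-0.125],"finger_gap":0.8}
    - {"xyz":[0.1375,0.3125,-0.125],"finger_gap":0.8}
    - {"xyz":[0.1375,0.4125,-0.125],"finger_gap":0.8}

```text
t: 7.28
eef_pos: [536.2, -283.0, 131.8]
tcp_rot: [3.141, -0.001, -0.005]
ft_force: [1.4, 1.1, -0.4]
opening: 0.802
grip_force: 0.0
```

>>> jog_arm:
  motion:
    - {"xyz":[-0.05,0.0875,0],"finger_gap":0.8}
    - {"xyz":[-0.1,0.175,0],"finger_gap":0.8}
    - {"xyz":[-0.15,0.2625,0],"finger_gap":0.8}
    - {"xyz":[-0.15,0.2625,0],"finger_gap":0.8}

```text
t: 7.62
eef_pos: [472.2, -391.3, 130.7]
tcp_rot: [3.141, 0.001, -0.011]
ft_force: [-0.5, 0.0, 0.4]
opening: 0.801
grip_force: 0.0
```

```bash
python3 - <<'E'
from cell import env, read_camera, camera_info
from h import *
np.set_printoptions(precision=1,suppress=True)
P={}
for n,roi in(('side',(230,200,430,419)),('scene',(150,100,330,240))):
    i=camera_info(n);p,d=read_camera(n);P[n]=p
    cv2.imwrite('pics/%s5.png'%n,p[:,:,::-1])
    m=np.zeros(d.shape,bool);m[roi[1]:roi[3],roi[0]:roi[2]]=1
    for b in blobs(m&white(p),800):
        v,u=np.nonzero(b);q=cv2.approxPolyN(cv2.convexHull(np.c_[u,v]).astype(np.float32),4)[0].reshape(-1,2)
        D=depthpts(i,np.c_[u,v],d);A=np.c_[D[:,:2],np.ones(len(D))];c=np.linalg.lstsq(A,D[:,2],rcond=None)[0]
        print(n,len(u));print(np.c_[q,plane(i,q,12)]);print('tilt',c[:2].round(4),'z',np.median(D[:,2]))
a=cv2.resize(P['side'][210:419,190:440],(0,0),fx=2.8,fy=2.8,interpolation=2)
cv2.imwrite('pics/v5.png',a[:,:,::-1])
E
```

```text
side 1114
[[266.5 226.3 589.   46.3  12. ]
 [222.  200.  590.7 162.8  12. ]
 [291.  200.  676.6  74.5  12. ]
 [304.3 205.7 678.7  44.7  12. ]]
tilt [-0.4 -0.4] z 12.322358036200768
side 9192
[[ 312.8  367.1  440.6 -180.4   12. ]
 [ 235.4  305.1  441.3  -51.5   12. ]
 [ 316.9  249.5  599.3  -51.5   12. ]
 [ 393.2  292.9  598.6 -181.7   12. ]]
tilt [-0.2 -0.2] z 12.208996642869266
scene 4125
[[ 224.9  208.8  600.5  -53.6   12. ]
 [ 166.   183.7  599.  -180.4   12. ]
 [ 208.3  129.5  444.1 -179.6   12. ]
 [ 264.4  150.5  444.7  -52.9   12. ]]
tilt [0.4 0.5] z 12.18771516159427
```

View pics/v5.png

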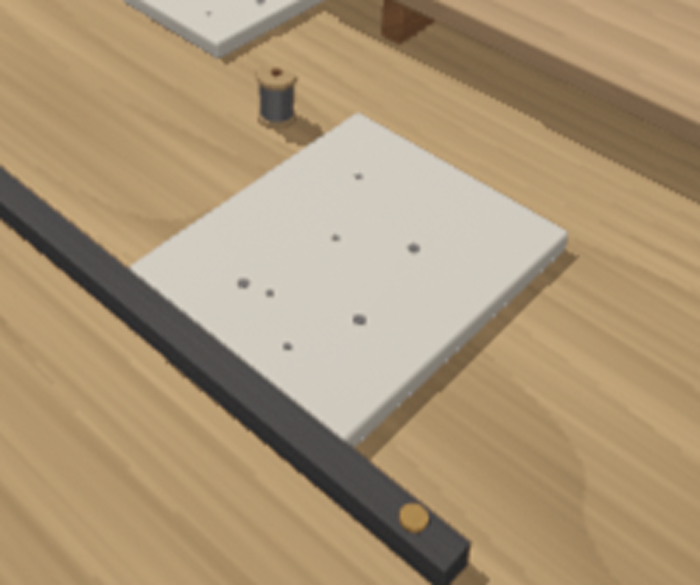

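View pics/scene5.png

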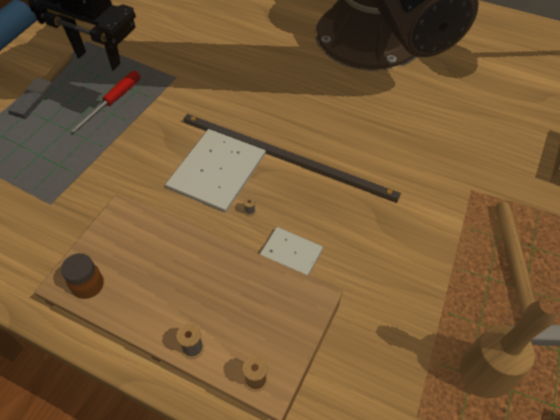

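The wide board lies flat with its near edge along the bar and no visible gap. Its near-edge slope of about 0.005 matches the bar's. The narrow board and the spool are where they were, and the arm is clear.

```bash
python3 -c "
from cell import env, read_camera, camera_info
print(env.job_done())"
```

```text
the job is handed in; nothing more can be done
None
```

I dragged the wide board out until its near edge rested squarely against the stop bar, lying flat, and left the narrow board where it was; the job is handed in, about 8 s on the robot's clock, with no verdict returned.

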